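# Trip the keeper, dial the lock open and hold it up

## Task

Check that the combination lock lying in its steel nest opens. First push the nest's sprung black plunger fully down so that its keeper hook swings off the lock and let the plunger spring back; then turn the lock's dial, click by click, until its white pointer stands at the white mark on the lock, and pull the shackle straight up to its stop. Keep pulling so that the lock leaves the nest and finish holding it by the open shackle, hanging upright and still with its underside at least 12 cm above the bench; leave the two bottles and the calculator where they are.

Things in the scene. Friction and masses are not known exactly. Their poses are not given: they have to be found in the camera images.
- nest_origin (a point): The nest, fixed to the bench: steel plate 205 x 90 x 8 mm with stops (24 mm high) round the lock, which can only leave straight up. This point is on the bench under the middle of the lock; x runs along the nest from the dial end towards the plunger, y across, z up. The plate reaches from x = -80 to +125 mm.
- plunger_top (a point): Centre of the top of the plunger's round black head (26 mm across, 8 mm thick, 94 mm above the bench at rest), at x = 102 mm of the nest, over a steel bridge whose top is 66 mm above the bench. Its axis is vertical.
- plunger (a joint): Plunger travel in m: 0 at rest, 0.018 fully down. Sprung: about 3 N to start, 8 to 9 N fully down, springs back when let go; pushed down, it trips the keeper.
- keeper (a joint): Keeper hook, rad: 0 hooked over the lug on the lock's plunger end (then the lock cannot leave the nest), about 0.5 after one full push of the plunger, when the lock is free. It stays where it is put.
- lock_centre (a point): Centre of the lock, a box 130 x 60 x 40 mm, 0.5 to 0.7 kg, grey plastic at the dial end, steel at the shackle end; it lies flat in the nest (top 48 mm above the bench, underside 20 mm below this point). Axes as the nest: dial axis at x = -36, shackle at x = +24 mm, small lug on the +x end face. Its centre of mass is under the shackle.
- dial (a joint): Dial angle, rad, anticlockwise seen from above, 0 with the pointer at the mark. Range -0.8 to 1.6; it starts in the notch at 0.4, 0.8 or 1.2, so turn it clockwise. It clicks into sprung notches 0.4 rad apart, one at 0, and stays there; about 0.04 N m takes it over a click. Only within 0.12 rad of 0 can the shackle be pulled; with the shackle up it cannot turn.
- dial_grip (a point): On the dial's vertical axis, 70 mm above the bench, half-way up its grip bar. Black disc 48 mm across (top 54 mm above the bench) with an upright bar 40 mm long, 12 mm thick, up to 82 mm above the bench. x runs along the bar to the pointer end; grip across the bar from above. Room on all sides for fingers open up to 60 mm.
- dial_pointer (a point): The pointer: outer end of the white line on the dial, at its rim, 24 mm from the axis.
- mark (a point): Centre of the raised white mark (11 x 4 mm) on the lock's top, 33 mm from the dial's axis, between dial and shackle (lock's +x side of the dial).
- shackle_bar (a point): Middle of the shackle's top bar: steel, 10 x 10 mm in section, 44 mm long along the lock's y, 90 mm above the bench when shut and 42 mm over the lock's top, on two upright legs 10 mm thick and 34 mm apart. Grip it from above with the fingers closing along the lock's x.
- shackle (a joint): Shackle travel in m, straight up out of the lock: 0 shut, 0.022 at its stop, fully open. Slides easily and drops shut if let go; at its stop it lifts the whole lock.
- bottle_a_mid (a point): Bystander: glass bottle 56 mm across, 100 mm high, blue cap; this point is half-way up.
- bottle_b_mid (a point): Bystander: a second such bottle; this point is half-way up.
- calculator_mid (a point): Bystander: black desk calculator 140 x 90 x 16 mm; this point is at its centre.
Not all that is in view belongs to the job. Leave any green look-alike of the part that bears lock_centre alone. Leave any orange look-alike of the part that bears nest_origin alone.

How it is judged (in metres and radians):
On the way, in this order (a step that is already met when the one before it is completed fails the run):
1. before the dial is at the mark, the plunger is pushed fully down and the keeper swings off the lug (value of joint plunger above 0.016 m and value of joint keeper above 0.42 rad and value of joint dial above 0.25 rad), for 0.05 s.
2. the dial's pointer is brought to the mark, the plunger let go (value of joint plunger below 0.004 m and value of joint dial between -0.12 and 0.12 rad), for 0.2 s.
3. the shackle is pulled open to its stop (value of joint shackle above 0.018 m), for 0.1 s.
At the end, for the whole second after the job is handed in: the fingers hold the lock by its open shackle (travel over 18 mm), underside over 115 mm above the bench, upright within 0.35 rad, still, touching neither nest nor bench; keeper off, plunger back up; bottles and calculator within 30 mm of their starts (value of joint shackle above 0.018 m and value of joint keeper above 0.35 rad and value of joint plunger below 0.004 m and height (world z) of lock_centre above 0.135 m and angle between lock_centre's own z axis and vertical below 0.35 rad and contact force between the fingers and lock above 1 N and contact force between lock and nest below 0.05 N and contact force between lock and table below 0.05 N and linear speed of lock below 0.04 m/s and distance between shackle_bar and the grasp point below 0.04 m and distance of each of bottle_a_mid, bottle_b_mid, calculator_mid from where it was at the start of the episode below 0.03 m); the arm keeps its last pose, push and grip.
It fails at once if a bottle or the calculator is knocked away or over (distance of any of bottle_a_mid, bottle_b_mid, calculator_mid from where it was at the start of the episode above 0.04 m or angle between any of bottle_a_mid, bottle_b_mid, calculator_mid's own z axis and vertical above 0.5 rad).
It also fails if it takes over 64 s, if anything falls off the work surface, if the arm or the gripper's body presses on something with over 40 N, if the wrist force passes 120 N, or if a joint passes its speed limit or range.

## Robot

A 6-joint arm with a two-finger parallel gripper is mounted at the origin on the work surface. World frame = base frame: x ahead of the robot, y to its left, z up, the work surface at z = 0. Lengths are in mm, angles in rad, forces in N, time in s.
With the tool pointing down it reaches from about 350 to 725 mm from the base axis. Payload 6 kg.
Tool frame: the origin (TCP) lies midway between the tips of the shut fingers; the grasp point (between the pads) lies 19 mm behind it; y points along the fingers, x is the direction in which the jaws open and shut, and the axes are right-handed (so a half turn about y gives the same grasp; the last joint's range is limited). The gripper opens to 85 mm and grips with 20 to 120 N. Pads are 22 mm wide; open, the fingers measure 114 mm over their backs; the gripper's body (76 mm by 85 mm) begins 54 mm behind the grasp point. The pads swing forward as they close: fully open they stand 13 mm farther back than shut.
Start: joints at [1.578, 0.04, 0.085, 0, -1.615, -0.334], TCP at [192.582, 568.23, 231.261] pointing down, gripper open.
Joint ranges: [-2.56, 2.56], [-1.29, 2.01], [-1.08, 1.49], [-3.29, 1.98], [-2.81, -0.18], [-2.99, 2.99]. Speed limits (rad/s): [2.57, 2.57, 3.01, 3.14, 3.14, 3.14].

## Interface

Orientations are given as a unit quaternion [x, y, z, w].
In Python, from bench import status, read_camera, job gives the robot as it stands.
- The arm moves only by the tool step_arm, never from a script. Its argument "moves" is a list of rows, each a list of 7 numbers: the turn, a rotation vector about the tool's x, y, z in rad, then the shift along the tool's x, y, z in mm, then the finger opening in mm, from 0 to 85.4. In form: [[wx, wy, wz, dx, dy, dz, fingers], ...]. A call has exactly 5 rows; each row shifts and turns the pose as measured when the row begins, along the tool's axes as they then stand; what a row does not reach is not made up. A row lasts 1/10 s, in which the tool goes at most 50 mm and 8.59 degrees, less where a joint would pass 70% of its speed; a pose out of reach is approached as far as the arm can. A call with a gripper value outside its range is refused whole. The fingers move at their own pace and stop on an object; "squeeze" is the grip in N (left out, the last holds). Time passes only in rows, so rows that do not move let the fingers close, or fill a call up. It gives the time, the measured TCP pose, the force and the opening at its end, in the units of the state.
- status.read_state(): the state, without advancing time (a new reading comes with each control period).
- read_camera(name): name is "scene" or "top" or "wrist"; returns a dict with "frame" (400x640x3 uint8, red, green, blue), "z_map" (400x640 float32, mm along the optical axis (not along the pixel's ray), 0 where there is no reading), "fx", "fy", "cx", "cy" (pixels), "R" (3x3) and "t" (3): a world point X has camera coordinates R X + t; the wrist camera has in their place "tool_from_camera" (4x4, takes a point from camera to tool coordinates, whose origin is the TCP and whose axes are the tool frame's). Camera axes: x right, y down, z forward; pixel columns grow to the right and rows downward; lengths in mm; the calibration is good to about 2 mm. A picture is of the moment at which its call begins: read the wrist's pose just before it.
- job.hand_in(): hands the job in, once; it reports no verdict.
The state is a dict: "clock": time; "joints": joint angles; "dq": joint speeds; "joint_efforts": joint torques, N m; "tcp_pos": TCP position; "ee_rot": TCP orientation; "ft_force": force on the tool from outside, world axes, zero at the start; "moment": the same for the moment, N m; "opening": opening from 0.0 (shut) to 1.0 (fully open).
Only numpy, scipy, OpenCV 4.12 (cv2) and the standard library are available. Lean on these libraries where they do the work, as an engineer would, in place of code of your own. Each camera call takes 0.05 s, during which the arm holds its last target.

## Working session

There is one attempt and no reset: what is moved stays moved. The work goes in short steps, Python scripts to look and compute and a tool call to move; the robot and the scene stay as the last step left them, time stands still between calls to the robot, and variables do not carry over. Pictures are saved under pics/ and viewed, and the job is handed in when it is done.

Besides the shell and the picture viewer there is one more tool, called as a command line: name --pt "numbers of a row" for each row, then --argument value for the rest. step_arm: Moves the arm, as the interface text tells. Its arguments: {"type":"object","properties":{"moves":{"type":"array","items":{"type":"array","items":{"type":"number"}}},"squeeze":{"type":"number"}},"required":["moves"]}

```bash
ls; mkdir -p pics
python3 - <<'E'
from bench import status, read_camera, job
import cv2
print(status.read_state())
for n in ["scene","top","wrist"]:
    c=read_camera(n)
    cv2.imwrite(f"pics/{n}0.png",c["frame"][:,:,::-1])
    print(n,c["fx"],c["fy"],c["cx"],c["cy"],c.get("R"),c.get("t"),c.get("tool_from_camera"))
E
```

```text
pics
{'clock': 0.0, 'joints': array([ 1.57770996e+00,  4.08483477e-02,  8.38359614e-02, -4.69663604e-04,
       -1.61547805e+00, -3.33695445e-01]), 'dq': array([-0.00117542,  0.00020779,  0.00032533, -0.00022382,  0.00027578,
        0.0004354 ]), 'joint_efforts': array([ 2.20719801e-05, -3.68202996e+01,  3.47417986e+01,  6.93256080e+00,
       -5.41395682e-03, -3.25560293e-06]), 'tcp_pos': array([192.41507371, 567.98161453, 230.27081497]), 'ee_rot': array([ 0.41249511, -0.57427521,  0.57506212, -0.4115329 ]), 'ft_force': array([-0.41437495, -0.30996535, -0.85520882]), 'moment': array([-0.00267571, -0.03503903, -0.01357216]), 'opening': 0.998818970002856}
scene 490.9323877960482 490.9323877960482 320.02231594883017 202.66550659241545 [[ 0.0207114   0.99967874 -0.01461028]
 [ 0.85763568 -0.02527532 -0.51363626]
 [-0.51384052 -0.00189217 -0.85788364]] [  21.6243496  -448.5433442  1675.99111627] None
top 437.823299613915 437.823299613915 321.39931069467224 196.2943558871517 [[-0.01781136 -0.99949222  0.02642073]
 [-0.98086132  0.01234277 -0.19431606]
 [ 0.19389128 -0.02937611 -0.9805831 ]] [ -51.88761787  566.51175729 1330.29850207] None
wrist 290.5851276272957 290.5851276272957 319.37115462883725 196.2363775647183 None None [[ 9.99998305e-01 -6.84390440e-04  1.70908650e-03  5.34065364e-01]
 [-1.83059549e-03 -2.70971411e-01  9.62585655e-01 -1.42464318e+02]
 [-1.95670840e-04 -9.62587153e-01 -2.70972204e-01  6.81965423e+01]
 [ 0.00000000e+00  0.00000000e+00  0.00000000e+00  1.00000000e+00]]
```

View pics/scene0.png

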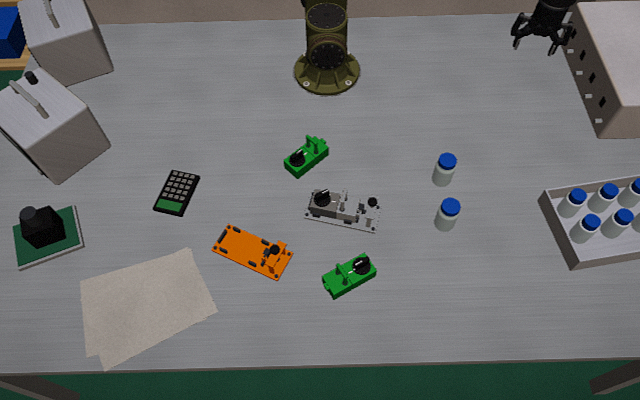

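View pics/top0.png

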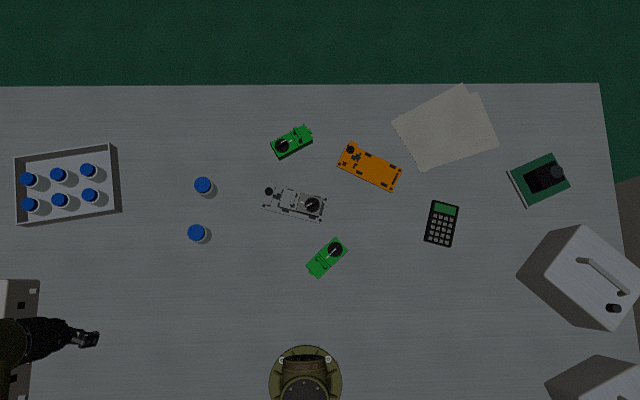

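View pics/wrist0.png

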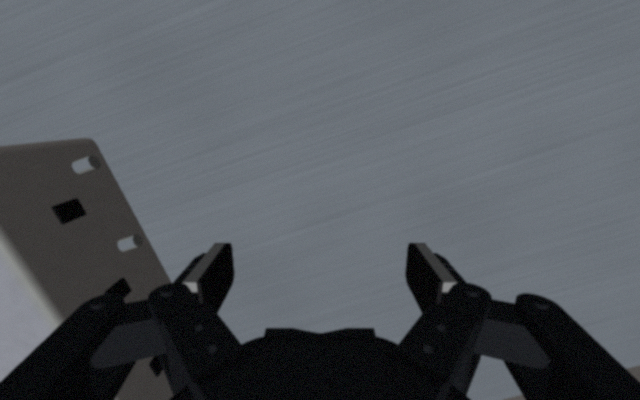

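The steel nest is at about (343,205) in the scene view and (295,203) in the top view. The bottles are at (203,186) and (197,233), and the calculator at (441,223), both in the top view. I'll zoom in next.

```bash
cat > h.py <<'E'
from bench import status, read_camera, job
import cv2, numpy as np
from scipy.spatial.transform import Rotation as Ro
def w_pose(c,s=None):
    if c.get("R") is not None: return np.array(c["R"]),np.array(c["t"])
    T=np.eye(4);T[:3,:3]=Ro.from_quat(s["ee_rot"]).as_matrix();T[:3,3]=s["tcp_pos"]
    M=np.linalg.inv(T@np.array(c["tool_from_camera"])); return M[:3,:3],M[:3,3]
def ray(c,u,v,z,s=None):
    R,t=w_pose(c,s); d=R.T@np.array([(u-c["cx"])/c["fx"],(v-c["cy"])/c["fy"],1]); o=-R.T@t
    return o+d*(z-o[2])/d[2]
def pts(c,s=None):
    R,t=w_pose(c,s); z=c["z_map"]; v,u=np.mgrid[:z.shape[0],:z.shape[1]]
    P=np.stack([(u-c["cx"])/c["fx"]*z,(v-c["cy"])/c["fy"]*z,z],-1)
    W=(P-t)@R; W[z==0]=np.nan; return W
def proj(c,X,s=None):
    R,t=w_pose(c,s); p=R@np.array(X,float)+t; return c["fx"]*p[0]/p[2]+c["cx"],c["fy"]*p[1]/p[2]+c["cy"]
def crop(c,name,x0,y0,x1,y1,k):
    cv2.imwrite(name,cv2.resize(c["frame"][y0:y1,x0:x1,::-1],None,fx=k,fy=k,interpolation=cv2.INTER_CUBIC))
E
python3 - <<'E'
from h import *
c=read_camera("scene"); crop(c,"pics/s1.png",293,175,393,240,8)
t=read_camera("top"); crop(t,"pics/t1.png",255,175,335,230,10)
for n,cc,box in (("scene",c,(293,175,393,240)),("top",t,(255,175,335,230))):
    W=pts(cc); x0,y0,x1,y1=box; w=W[y0:y1,x0:x1].reshape(-1,3); w=w[~np.isnan(w[:,0])]
    for a,b in ((4,16),(44,58),(60,72),(78,86),(86,99)):
        m=w[(w[:,2]>a)&(w[:,2]<b)]; print(n,a,b,len(m),m.mean(0).round(1),m.min(0).round(1),m.max(0).round(1))
E
```

```text
scene 4 16 827 [567.7  36.2   7.7] [ 428.2 -109.7    4. ] [645.7 179.8  15.9]
scene 44 58 725 [556.4  18.1  48.9] [504.9 -60.1  44. ] [609.7 103.9  57.7]
scene 60 72 176 [578.6  80.1  65.4] [535.4 -45.8  60.1] [615.1 126.3  71.9]
scene 78 86 67 [546.  -16.4  81.6] [527.9 -45.3  78. ] [578.6 119.2  85.7]
scene 86 99 128 [568.9  74.4  93. ] [535.7  23.4  86.5] [589.  119.   98.1]
top 4 16 808 [552.3  27.9   7.8] [ 468.  -104.9    4. ] [649.8 155.5  15.5]
top 44 58 629 [549.    9.6  49.5] [503.6 -62.6  44. ] [593.2  98.4  58. ]
top 60 72 146 [570.9  92.2  65.8] [526.3 -45.9  60.1] [615.1 123.   71.9]
top 78 86 50 [541.  -25.3  82. ] [527.2 -48.9  78.2] [569.5 108.5  85.9]
top 86 99 107 [565.5  64.4  93.4] [529.7 -42.6  86.2] [589.3 114.2  98.7]
```

View pics/s1.png

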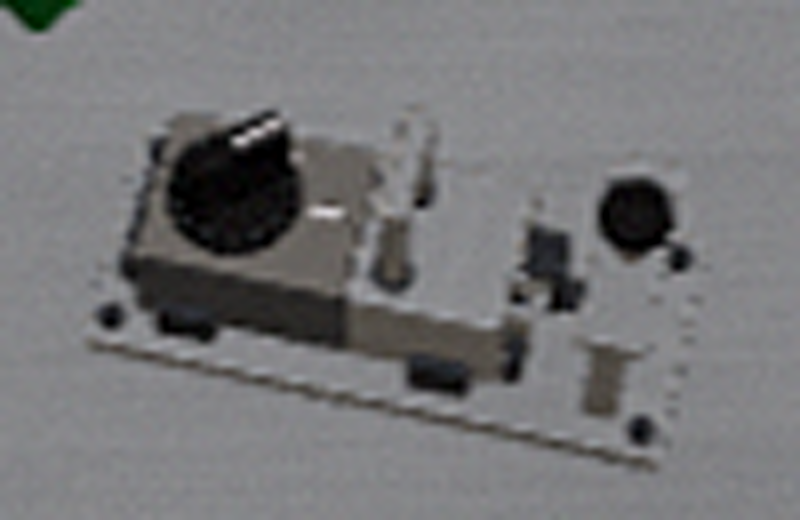

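View pics/t1.png

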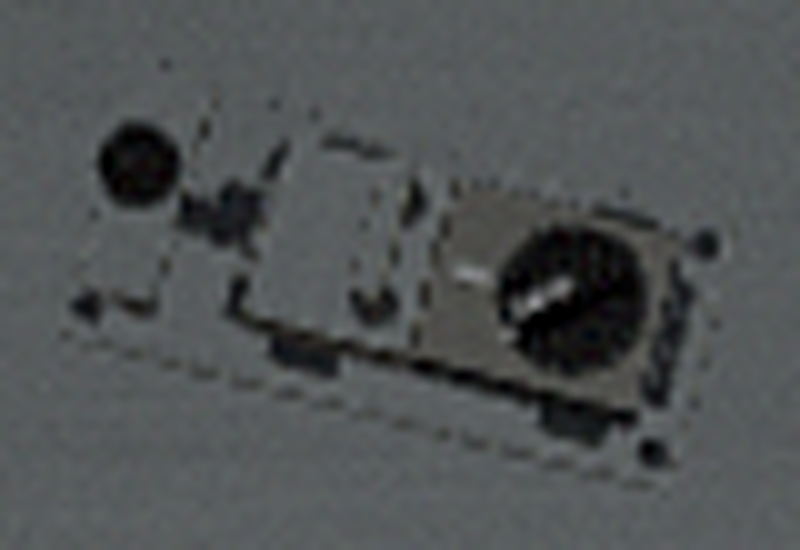

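Run:
```python
from h import *
c=read_camera("scene");t=read_camera("top")
f=lambda b,p,k:((p[0]+.5)/k-.5+b[0],(p[1]+.5)/k-.5+b[1])
S=(293,175);T=(255,175)
for n,z,a,b in (("plunger",94,(635,215),(138,164)),("mark",49,(326,212),(474,273)),("dialdisc(bottom part)",54,(235,188),(571,300)),
  ("plate corner +x-y?",8,(652,464),(62,332)),("plate corner -x",8,(90,344),(650,485))):
    print(n,ray(c,*f(S,a,8),z).round(1),ray(t,*f(T,b,10),z).round(1))
# shackle bar from depth
for cc in(c,t):
    W=pts(cc).reshape(-1,3); m=W[(abs(W[:,0]-560)<60)&(W[:,2]>84)&(W[:,2]<100)&(abs(W[:,1]-40)<25)]; print(len(m),np.median(m,0),m.min(0),m.max(0)); 
    m=W[(abs(W[:,0]-580)<60)&(W[:,2]>88)&(W[:,2]<100)&(abs(W[:,1]-115)<35)]; print(len(m),np.median(m,0),m.min(0),m.max(0))
    # dial bar
    m=W[(abs(W[:,0]-545)<40)&(W[:,2]>74)&(W[:,2]<86)&(abs(W[:,1]+25)<35)];print('bar',len(m),m.mean(0))
# bottles, calc
    hsv=cv2.cvtColor(cc["frame"],cv2.COLOR_RGB2HSV); mk=cv2.inRange(hsv,(105,150,60),(125,255,255)); n,l,st,ce=cv2.connectedComponentsWithStats(mk)
    for i in range(1,n):
        if st[i,4]>30: print('blue',ce[i].round(1),ray(cc,*ce[i],100).round(0),st[i,4])
```

```text
plunger [578.6 105.   94. ] [577.  103.6  94. ]
mark [547.3   4.4  49. ] [549.9   1.3  49. ]
dialdisc(bottom part) [539.8 -26.7  54. ] [539.9 -29.3  54. ]
plate corner +x-y? [626.8 113.8   8. ] [539.7 135.9   8. ]
plate corner -x [574.1 -78.8   8. ] [486.9 -54.4   8. ]
55 [559.69313514  31.62761243  93.87440937] [536.17120946  23.47217282  85.75834124] [576.24810771  41.25925992  98.64619392]
72 [577.31994852 106.69214735  93.01595838] [561.56273808  94.60996506  88.00001034] [589.28211836 119.09371043  97.61023362]
bar 77 [541.44632219 -25.70408541  80.21916065]
blue [ 6.8 20.3] [ -179. -1091.   100.] 448
blue [447.4 160.2] [456. 322. 100.] 219
blue [637.3 182.7] [545. 815. 100.] 46
blue [610.5 189.2] [563. 737. 100.] 161
blue [578.4 194.2] [576. 649. 100.] 164
blue [450.6 205.9] [602. 308. 100.] 255
blue [625.2 215. ] [642. 749. 100.] 171
blue [592.1 220.5] [655. 660. 100.] 172
48 [554.12742014  27.99735418  94.49689301] [535.23791916  18.61425245  84.70741887] [575.95767081  37.27919223  99.72380126]
55 [576.4475791  102.15956738  94.13531551] [564.38417724  92.0191844   88.45058433] [590.65624964 114.30654554  98.37703174]
bar 52 [539.26766043 -30.37554572  81.81853878]
blue [ 86.  168.8] [652. 660. 100.] 128
blue [ 56.1 173.5] [638. 748. 100.] 129
blue [ 25.8 178.1] [625. 837. 100.] 135
blue [201.6 184.1] [600. 307. 100.] 195
blue [ 87.9 194.1] [573. 647. 100.] 130
blue [ 57.6 198.8] [559. 736. 100.] 134
blue [ 27.  203.6] [546. 825. 100.] 137
blue [195.4 232. ] [453. 320. 100.] 207
```

```bash
cat >> h.py <<'E'
def Rt(yaw):
    x=np.array([np.cos(yaw),np.sin(yaw),0]); y=np.array([0,0,-1.]); return np.stack([x,y,np.cross(x,y)],1)
def need(pos,yawdeg):
    s=status.read_state(); R=Ro.from_quat(s["ee_rot"]).as_matrix()
    rv=Ro.from_matrix(R.T@Rt(np.radians(yawdeg))).as_rotvec()
    print("t",round(s["clock"],2),"pos",s["tcp_pos"].round(1),"yaw",np.degrees(np.arctan2(R[1,0],R[0,0])).round(1),"F",s["ft_force"].round(1),"M",s["moment"].round(2),"op",round(s["opening"],3),"j",s["joints"].round(2))
    print("turn",rv.round(3),"shift",(R.T@(np.array(pos,float)-s["tcp_pos"])).round(1))
E
python3 - <<'E'
from h import *
need([577.5,104.5,200],30)
E
```

```text
t 0.35 pos [192.6 568.2 231. ] yaw -108.7 F [0.5 0.3 0.4] M [-0.04 -0.    0.  ] op 1.002 j [ 1.58  0.04  0.08 -0.   -1.62 -0.33]
turn [ 1.000e-03 -2.421e+00  0.000e+00] shift [315.6  31.2 513.4]
```

step_arm --pt "0 0 0 24 0 39 0" --pt "0 0 0 24 0 39 0" --pt "0 0 0 24 0 39 0" --pt "0 0 0 24 0 39 0" --pt "0 0 0 24 0 39 0" --squeeze 40

```text
clock: 0.85
tcp_pos: [339.7, 389.4, 228.8]
ee_rot: [0.415, -0.572, 0.574, -0.413]
ft_force: [0.4, 0.9, -0.3]
opening: 0.148
```

step_arm --pt "0 0 0 24 0 39 0" --pt "0 0 0 24 0 39 0" --pt "0 0 0 24 0 39 0" --pt "0 0 0 24 0 39 0" --pt "0 0 0 24 0 39 0"

```text
clock: 1.35
tcp_pos: [491.7, 206.3, 230.7]
ee_rot: [0.415, -0.572, 0.573, -0.415]
ft_force: [0.8, 1.5, 0.2]
opening: -0.001
```

Run:
```python
from h import *
need([577.5,104.5,200],-105.7)
```

```text
t 1.35 pos [491.7 206.3 230.7] yaw -108.1 F [0.8 1.5 0.2] M [ 0.1  -0.05  0.01] op -0.001 j [ 0.78 -0.14 -0.09  0.   -1.62  0.48]
turn [-0.001 -0.042 -0.   ] shift [ 70.1  30.8 113.1]
```

step_arm --pt "0 -0.02 0 20 6 32 0" --pt "0 -0.02 0 20 6 32 0" --pt "0 0 0 20 6 32 0" --pt "0 0 0 10 6 17 0" --pt "0 0 0 0 6 0 0"

```text
clock: 1.85
tcp_pos: [585.4, 96.9, 200.7]
ee_rot: [0.424, -0.565, 0.566, -0.426]
ft_force: [-0.1, -0.4, 0.1]
opening: -0.0
```

Run:
```python
from h import *
need([577.5,104.5,120],-105.7)
s=status.read_state();c=read_camera("wrist")
crop(c,"pics/w1.png",0,0,640,400,1.25)
for n,X in dict(pl=[577.5,104.7,94],dial=[540,-28,82],mark=[548.5,2.9,49],sh=[556.3,29.7,95]).items(): print(n,proj(c,X,s))
```

```text
t 1.85 pos [585.4  96.9 200.7] yaw -106.1 F [-0.1 -0.4  0.1] M [0.04 0.09 0.02] op -0.0 j [ 0.5   0.02  0.01  0.   -1.56  0.79]
turn [-0.003 -0.007 -0.001] shift [ -5.   80.6 -10. ]
pl (np.float64(312.54727713669956), np.float64(204.94631619318167))
dial (np.float64(459.9370756577687), np.float64(200.25947731057363))
mark (np.float64(414.58648013899256), np.float64(191.78011971806706))
sh (np.float64(399.6484872625029), np.float64(204.7596912634998))
```

View pics/w1.png

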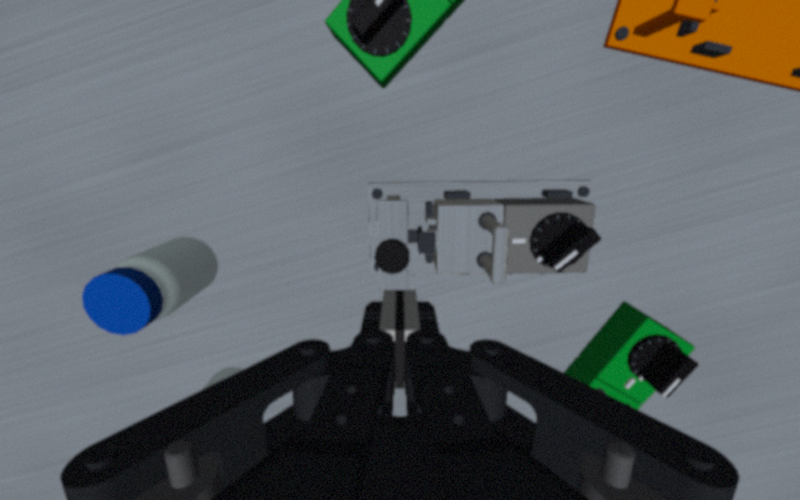

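The wrist view shows the plunger head at (391,256), which matches the prediction within a pixel. The dial is at (565,242), with its white pointer aimed about 45° anticlockwise of the mark, so the dial is at about 0.8.

step_arm --pt "0 -0.007 0 -5 25 -10 0" --pt "0 0 0 0 25 0 0" --pt "0 0 0 0 25 0 0" --pt "0 0 0 0 10 0 0" --pt "0 0 0 0 0 0 0"

```text
clock: 2.4
tcp_pos: [574.6, 108.9, 113.4]
ee_rot: [0.426, -0.563, 0.563, -0.43]
ft_force: [-0.1, 0.7, 0.1]
opening: -0.003
```

Run:
```python
from h import *
need([577.5,104.5,75],-105.7)
```

```text
t 2.4 pos [574.6 108.9 113.4] yaw -105.5 F [-0.1  0.7  0.1] M [-0.01 -0.02  0.02] op -0.003 j [ 0.53  0.01 -0.16  0.   -1.4   0.77]
turn [-0.003  0.004 -0.003] shift [ 3.6 38.4  3.8]
```

step_arm --pt "0 0 0 3 8 3 0" --pt "0 0 0 1 8 1 0" --pt "0 0 0 0 8 0 0" --pt "0 0 0 0 7 0 0" --pt "0 0 0 0 5 0 0"

```text
clock: 2.9
tcp_pos: [579.7, 104.9, 81.6]
ee_rot: [0.424, -0.561, 0.564, -0.432]
ft_force: [-5.1, 0.4, 6.4]
opening: 0.002
```

Run:
```python
from h import *
need([577.5,104.5,75],-105.7)
```

```text
t 2.9 pos [579.7 104.9  81.6] yaw -105.4 F [-5.1  0.4  6.4] M [0.26 1.79 0.05] op 0.002 j [ 0.52  0.04 -0.19  0.   -1.33  0.78]
turn [-0.01   0.005 -0.007] shift [ 1.1  6.6 -2.1]
```

step_arm --pt "0 0 0 0 4 -1 0" --pt "0 0 0 0 4 -1 0" --pt "0 0 0 0 4 0 0" --pt "0 0 0 0 4 0 0" --pt "0 0 0 0 3 0 0"

```text
clock: 3.4
tcp_pos: [580.1, 105.0, 76.1]
ee_rot: [0.423, -0.558, 0.566, -0.435]
ft_force: [-8.6, 0.2, 12.2]
opening: 0.002
```

Run:
```python
from h import *
need([577.5,104.5,75],-105.7)
s=status.read_state();c=read_camera("wrist")
crop(c,"pics/w2.png",220,120,540,320,2.5)
```

```text
t 3.4 pos [580.1 105.   76.1] yaw -105.3 F [-8.6  0.2 12.2] M [0.06 2.96 0.03] op 0.002 j [ 0.52  0.03 -0.21  0.01 -1.31  0.78]
turn [-0.019  0.007 -0.008] shift [ 1.1  1.1 -2.4]
```

View pics/w2.png

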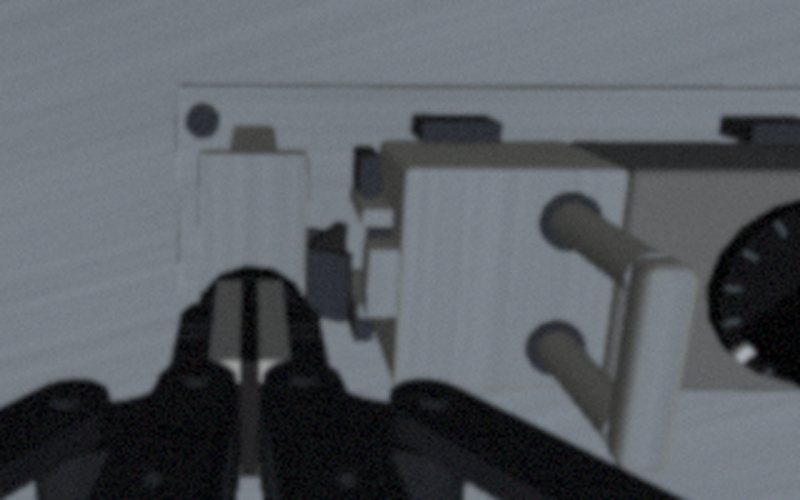

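The hook at (325,270) now stands clear of the lug at (380,285). I'll push a bit more to be sure the plunger is fully down.

step_arm --pt "-0.01 0 0 0 5 -2 0" --pt "0 0 0 0 5 -1 0" --pt "0 0 0 0 5 0 0" --pt "0 0 0 0 5 0 0" --pt "0 0 0 0 5 0 0"

```text
clock: 3.95
tcp_pos: [580.2, 105.0, 75.9]
ee_rot: [0.423, -0.556, 0.566, -0.438]
ft_force: [-17.7, 0.2, 24.5]
opening: -0.006
```

Run:
```python
from h import *
need([577.5,104.5,75],-105.7)
s=status.read_state();c=read_camera("wrist")
crop(c,"pics/w3.png",220,120,540,320,2.5)
```

```text
t 3.95 pos [580.2 105.   75.9] yaw -105.0 F [-17.7   0.2  24.5] M [0.36 6.15 0.01] op -0.006 j [ 0.53  0.03 -0.22  0.01 -1.3   0.78]
turn [-0.024  0.011 -0.009] shift [ 1.2  0.9 -2.5]
```

View pics/w3.png

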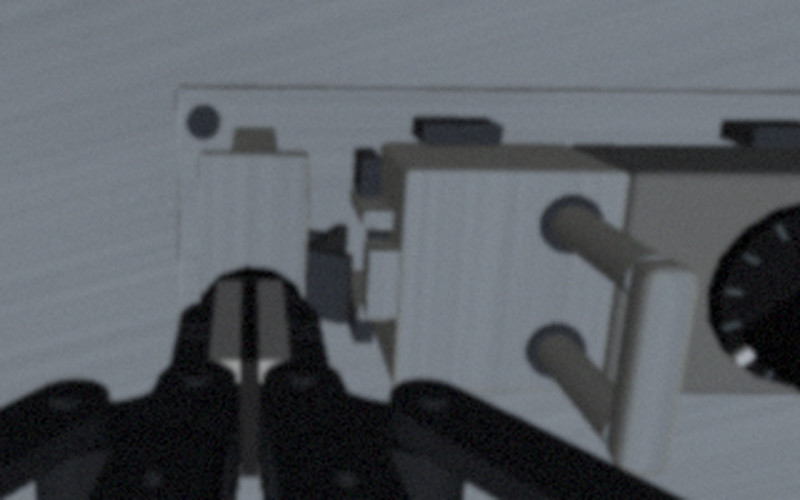

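The plunger is on its stop: z reads 75.9 and the force is rising without motion. I'll lift off, then move over the dial.

step_arm --pt "-0.02 0 0 0 -15 0 0" --pt "0 0 0 0 -25 0 0" --pt "0 0 0 0 -30 0 0" --pt "0 0 0 0 -25 0 0" --pt "0 0 0 0 -10 0 60"

```text
clock: 4.5
tcp_pos: [580.0, 104.1, 185.8]
ee_rot: [-0.426, 0.562, -0.561, 0.435]
ft_force: [-0.9, 0.1, -0.7]
opening: 0.157
```

Run:
```python
from h import *
need([540,-28,150],-149.9)
s=status.read_state();c=read_camera("wrist")
crop(c,"pics/w4.png",220,80,620,380,2)
for n,X in dict(pl=[577.5,104.7,94],dial=[540,-28,82],mark=[548.5,2.9,49],sh=[556.3,29.7,95]).items(): print(n,proj(c,X,s))
```

```text
t 4.5 pos [580.  104.1 185.8] yaw -105.0 F [-0.9  0.1 -0.7] M [-0.03 -0.01  0.05] op 0.157 j [ 0.52  0.   -0.04 -0.   -1.52  0.79]
turn [-0.002  0.783 -0.013] shift [138.3  34.2  -4.6]
pl (np.float64(319.58545523097945), np.float64(202.44465983821388))
dial (np.float64(476.4695393877605), np.float64(200.90203071809157))
mark (np.float64(426.8961167461612), np.float64(191.30532287573973))
sh (np.float64(412.6185661154931), np.float64(204.18320420277058))
```

View pics/w4.png

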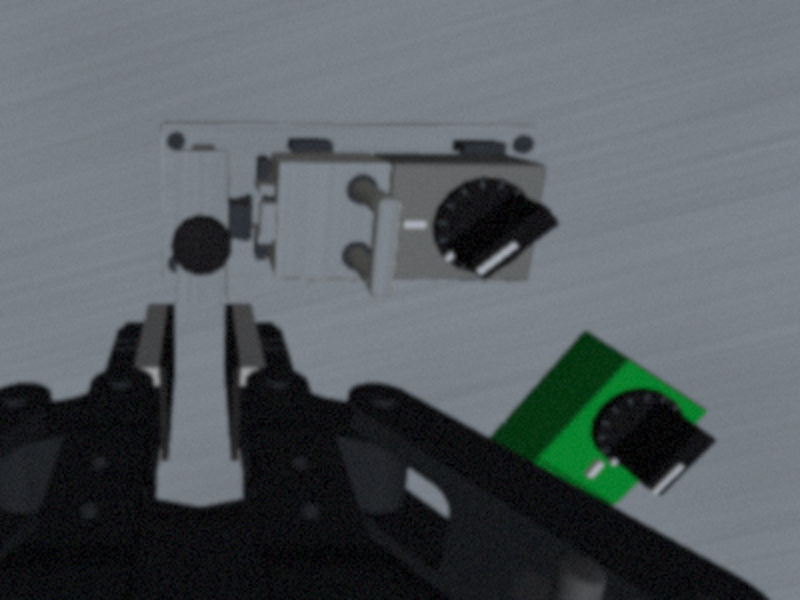

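The plunger is back up and the keeper is off. Now the dial angle.

Run:
```python
from h import *
s=status.read_state();c=read_camera("wrist")
f=lambda p:((p[0]+.5)/2-.5+220,(p[1]+.5)/2-.5+80)
g=lambda p,z:ray(c,*f(p),z,s)
ang=lambda v:np.degrees(np.arctan2(v[1],v[0]))
a=g((518,243),82);b=g((478,273),82);p=g((449,257),54);m=g((415,225),49);
print(a,b,'line',ang(b-a)); print('pointer',p,'mark',m)
print('plunger', g((202,244),94))
for d in (a,np.array([540,-28,0])):
  print('ptr ang',ang(p-d),np.hypot(*(p-d)[:2]),'mark ang',ang(m-d),np.hypot(*(m-d)[:2]))
hs=cv2.cvtColor(c["frame"],cv2.COLOR_RGB2HSV)
mk=((hs[...,2]>170)&(hs[...,1]<60)).astype(np.uint8); n,l,st,ce=cv2.connectedComponentsWithStats(mk)
for i in range(1,n):
    if 425-20<ce[i][0]<500 and 150<ce[i][1]<230: 
        ys,xs=np.where(l==i);print(ce[i],st[i], cv2.minAreaRect(np.stack([xs,ys],1).astype(np.float32)))
```

```text
[539.21797661 -30.19225431  82.        ] [529.76215749 -11.28707315  82.        ] line 116.57287840824782
pointer [528.80141016  -9.48282086  54.        ] mark [547.59254251   2.55180844  49.        ]
plunger [577.95664135 103.70515733  94.        ]
ptr ang 116.70178087451542 23.181576530030203 mark ang 75.65366073358268 33.79803247751054
ptr ang 121.16418921009118 21.640109464736938 mark ang 76.04393469380285 31.48110069000677
[427.15384615 192.30769231] [423 192   9   2  13] ((427.0, 192.5), (1.0, 8.0), 90.0)
[473. 205.] [473 205   1   1   1] ((473.0, 205.0), (0.0, 0.0), 0.0)
[469. 208.] [468 207   3   3   3] ((469.0, 208.0), (2.8284270763397217, 0.0), 135.0)
[465. 211.] [464 210   3   3   3] ((465.0, 211.0), (2.8284270763397217, 0.0), 135.0)
[460.5 214.5] [460 214   2   2   2] ((460.5, 214.5), (1.4142135381698608, 0.0), 135.0)
```

step_arm --pt "0 0 0 28 6 -1 60" --pt "0 0 0 28 6 -1 60" --pt "0 0 0 28 6 -1 60" --pt "0 0.1 0 28 6 -1 60" --pt "0 0.14 0 20 6 0 60"

```text
clock: 5.1
tcp_pos: [536.2, -22.9, 141.3]
ee_rot: [-0.359, 0.612, -0.606, 0.36]
ft_force: [0.4, 0.1, 0.5]
opening: 0.704
```

step_arm --pt "0 0.14 0 0 0 0 60" --pt "0 0.14 0 0 0 0 60" --pt "0 0.14 0 0 0 0 60" --pt "0 0.12 0 0 0 0 60" --pt "0 0 0 0 0 0 60"

```text
clock: 5.6
tcp_pos: [530.4, -26.2, 128.2]
ee_rot: [-0.18, 0.69, -0.681, 0.168]
ft_force: [0.5, -0.5, -0.9]
opening: 0.706
```

Run:
```python
from h import *
need([539.6,-29,110],-150.5)
s=status.read_state();c=read_camera("wrist")
crop(c,"pics/w5.png",120,60,520,360,2)
for n,X in dict(pl=[577.5,104.7,94],dial=[539.6,-29,82],mark=[548.5,2.9,49],sh=[556.3,29.7,95]).items(): print(n,proj(c,X,s))
```

```text
t 5.6 pos [530.4 -26.2 128.2] yaw -151.6 F [ 0.5 -0.5 -0.9] M [ 0.01 -0.04 -0.05] op 0.706 j [ 0.32 -0.11 -0.25 -0.01 -1.45  0.18]
turn [ 0.016 -0.019  0.013] shift [-7.  18.   7.1]
pl (np.float64(176.28498011297492), np.float64(342.1436934624401))
dial (np.float64(307.05619528559316), np.float64(208.019852069764))
mark (np.float64(280.15758033414124), np.float64(222.74172840809194))
sh (np.float64(244.5605200191487), np.float64(275.3761060248275))
```

View pics/w5.png

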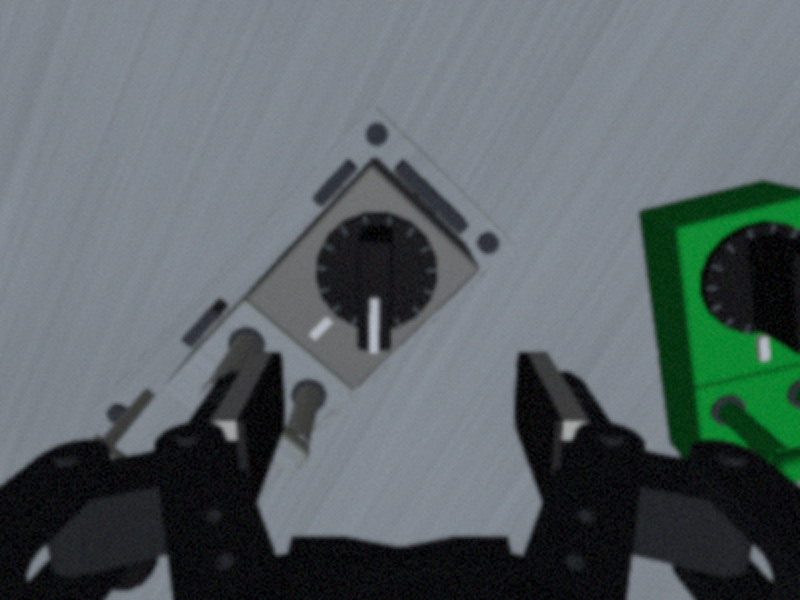

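The bar is upright in the picture with its centre at (374,296), exactly as predicted. I'll descend now.

step_arm --pt "0.016 -0.01 0.013 -7 4 7 45" --pt "0 0 0 0 20 0 45" --pt "0 0 0 0 18 0 45" --pt "0 0 0 0 12 0 45" --pt "0 0 0 0 2 0 45"

```text
clock: 6.15
tcp_pos: [541.0, -29.5, 66.5]
ee_rot: [0.183, -0.682, 0.684, -0.184]
ft_force: [-0.2, 0.1, -0.0]
opening: 0.526
```

Run:
```python
from h import *
need([539.6,-29,58.5],-150.5)
```

```text
t 6.15 pos [541.  -29.5  66.5] yaw -150.0 F [-0.2  0.1 -0. ] M [-0.03  0.07  0.01] op 0.526 j [ 0.32 -0.07 -0.33  0.   -1.31  0.21]
turn [-0.002  0.009 -0.   ] shift [ 1.   8.  -1.2]
```

step_arm --pt "0 0 0 1 7 -1 45" --pt "0 0 0 0 0 0 25" --pt "0 0 0 0 0 0 5" --pt "0 0 0 0 0 0 5" --pt "0 0 0 0 0 0 5" --squeeze 30

```text
clock: 6.65
tcp_pos: [540.3, -28.9, 59.7]
ee_rot: [0.183, -0.682, 0.684, -0.185]
ft_force: [0.3, -0.9, -2.6]
opening: 0.134
```

Run:
```python
from h import *
need([539.6,-29,58.5],-150.5)
```

```text
t 6.65 pos [540.3 -28.9  59.7] yaw -149.8 F [ 0.3 -0.9 -2.6] M [-0.24 -0.03 -0.03] op 0.134 j [ 0.32 -0.07 -0.34  0.   -1.3   0.21]
turn [-0.003  0.012 -0.001] shift [ 0.6  1.2 -0.3]
```

step_arm --pt "0 0.1 0 0 0 0 5" --pt "0 0.1 0 0 0 0 5" --pt "0 0.1 0 0 0 0 5" --pt "0 0.1 0 0 0 0 5" --pt "0 0.1 0 0 0 0 5"

```text
clock: 7.15
tcp_pos: [539.7, -29.1, 59.7]
ee_rot: [0.003, -0.706, 0.708, -0.004]
ft_force: [0.3, 0.2, -1.8]
opening: 0.13
```

Run:
```python
from h import *
need([540.3,-28.9,59],-195.6)
```

```text
t 7.15 pos [539.7 -29.1  59.7] yaw -179.5 F [ 0.3  0.2 -1.8] M [0.08 0.02 0.03] op 0.13 j [ 0.32 -0.07 -0.34  0.   -1.3  -0.31]
turn [-0.002  0.281 -0.002] shift [-0.6  0.7 -0.2]
```

step_arm --pt "0 0.1 0 0 0 0 5" --pt "0 0.1 0 0 0 0 5" --pt "0 0.07 0 0 0 0 5" --pt "0 0.01 0 0 0 0 5" --pt "0 0 0 0 0 0 5"

```text
clock: 7.65
tcp_pos: [539.4, -29.0, 59.6]
ee_rot: [-0.1, -0.7, 0.7, 0.099]
ft_force: [-0.0, -0.0, -0.8]
opening: 0.135
```

Run:
```python
from h import *
need([540.3,-28.9,59],-195.6)
s=status.read_state();c=read_camera("wrist")
crop(c,"pics/w6.png",120,60,520,360,2)
```

```text
t 7.65 pos [539.4 -29.   59.6] yaw 163.8 F [-0.  -0.  -0.8] M [-0.01 -0.14 -0.06] op 0.135 j [ 0.32 -0.07 -0.34  0.   -1.3  -0.6 ]
turn [-0.001 -0.011 -0.001] shift [-0.8  0.6 -0.4]
```

View pics/w6.png

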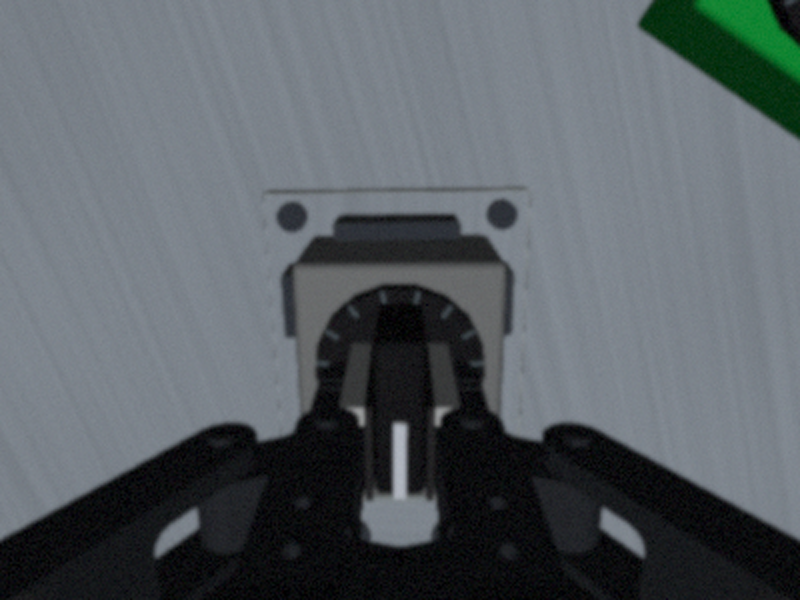

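The bar and its white line at (400,460) are aligned with the lock's long axis. I'll release and rise.

step_arm --pt "0 0 0 0 0 0 45" --pt "0 0 0 0 0 0 45" --pt "0 0 0 0 -10 0 45" --pt "0 0 0 0 -30 0 45" --pt "0 0 0 0 -35 0 45"

```text
clock: 8.2
tcp_pos: [537.2, -29.5, 134.3]
ee_rot: [-0.097, -0.699, 0.702, 0.101]
ft_force: [1.4, 0.1, 0.8]
opening: 0.526
```

step_arm --pt "0 -0.14 0 0 -15 0 50" --pt "0 -0.14 0 0 0 0 50" --pt "0 -0.14 0 0 0 0 50" --pt "0 -0.14 0 0 0 0 50" --pt "0 -0.14 0 0 0 0 50"

```text
clock: 8.7
tcp_pos: [541.5, -29.7, 164.1]
ee_rot: [0.153, -0.688, 0.691, -0.161]
ft_force: [-0.0, -0.6, 0.4]
opening: 0.585
```

Run:
```python
from h import *
need([556.3,29.5,140],-105.7)
s=status.read_state();c=read_camera("wrist")
crop(c,"pics/w7.png",120,60,520,360,2)
```

```text
t 8.7 pos [541.5 -29.7 164.1] yaw -154.4 F [-0.  -0.6  0.4] M [ 0.03  0.02 -0.05] op 0.585 j [ 0.32 -0.12 -0.2   0.01 -1.49  0.13]
turn [-0.011 -0.849 -0.007] shift [-38.8  24.2 -47.2]
```

View pics/w7.png

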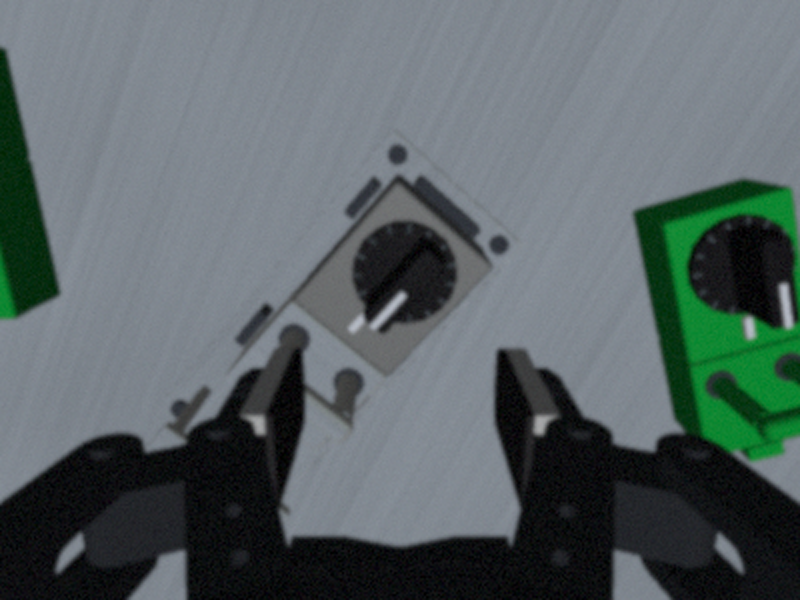

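The pointer at (388,310) now lines up with the mark at (356,323), parallel to the lock's edge. Next the shackle.

step_arm --pt "0 -0.14 0 -19 0 -23 50" --pt "0 -0.14 0 -11 0 -27 50" --pt "0 -0.14 0 0 0 0 50" --pt "0 -0.14 0 0 0 0 50" --pt "0 -0.14 0 0 0 0 50"

```text
clock: 9.25
tcp_pos: [543.6, 29.7, 169.4]
ee_rot: [0.383, -0.587, 0.595, -0.394]
ft_force: [-0.1, -0.6, 0.1]
opening: 0.586
```

Run:
```python
from h import *
need([556.3,29.5,140],-105.7)
```

```text
t 9.25 pos [543.6  29.7 169.4] yaw -113.4 F [-0.1 -0.6  0.1] M [ 0.    0.04 -0.03] op 0.586 j [ 0.43 -0.12 -0.19  0.01 -1.49  0.73]
turn [-0.018 -0.134 -0.005] shift [-4.7 29.6 11.2]
```

step_arm --pt "-0.015 -0.13 0 -4 10 11 50" --pt "0 0 0 0 10 0 50" --pt "0 0 0 0 8 0 50" --pt "0 0 0 0 0 0 50" --pt "0 0 0 0 0 0 50"

```text
clock: 9.75
tcp_pos: [555.9, 29.1, 143.6]
ee_rot: [0.421, -0.565, 0.567, -0.427]
ft_force: [-0.0, -0.5, 0.3]
opening: 0.587
```

Run:
```python
from h import *
need([556.3,29.5,73],-105.7)
s=status.read_state();c=read_camera("wrist")
crop(c,"pics/w8.png",120,60,520,360,2)
for n,X in dict(pl=[577.5,104.7,94],dial=[539.6,-29,82],mark=[548.5,2.9,49],sh=[556.3,29.5,95],sh1=[556.3-21,29.5+6,95],sh2=[556.3+21,29.5-6,95]).items(): print(n,proj(c,X,s))
```

```text
t 9.75 pos [555.9  29.1 143.6] yaw -106.3 F [-0.  -0.5  0.3] M [-0.03  0.05  0.04] op 0.587 j [ 0.41 -0.08 -0.19 -0.   -1.45  0.87]
turn [-0.007 -0.011 -0.006] shift [-0.1 70.6 -0.2]
pl (np.float64(206.53939467826973), np.float64(216.57710221198192))
dial (np.float64(400.3773865670381), np.float64(209.83921362718678))
mark (np.float64(350.9955116545176), np.float64(198.23271794839764))
sh (np.float64(317.854823262657), np.float64(216.102047213972))
sh1 (np.float64(318.1060136526173), np.float64(244.94310354435447))
sh2 (np.float64(317.58886620257334), np.float64(185.5655185173525))
```

View pics/w8.png

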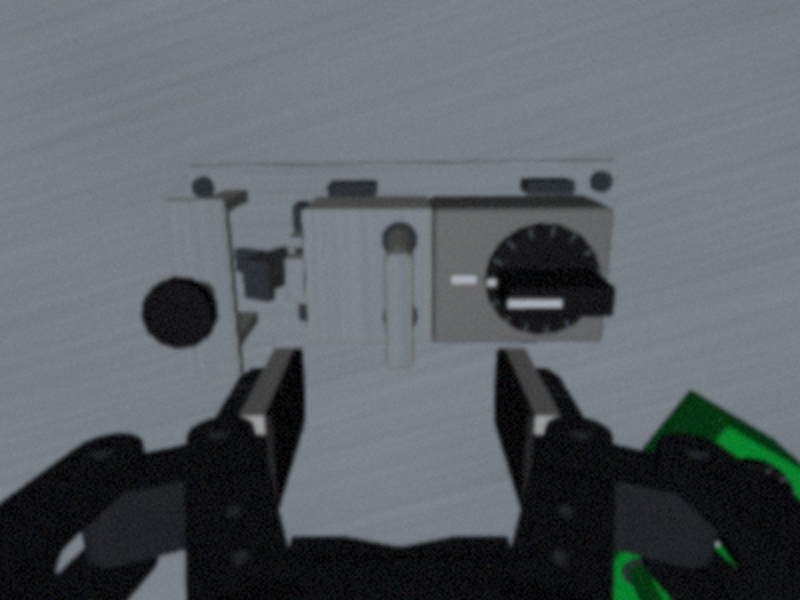

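The bar is at (399,310), midway between the fingers. The pointer at (492,283) faces the mark at (463,280). I'll narrow the opening to 28 mm to clear the dial, then descend.

step_arm --pt "-0.007 -0.01 -0.006 -1 0 0 28" --pt "0 0 0 0 15 0 28" --pt "0 0 0 0 20 0 28" --pt "0 0 0 0 15 0 28" --pt "0 0 0 0 5 0 28"

```text
clock: 10.3
tcp_pos: [556.5, 30.7, 86.5]
ee_rot: [0.426, -0.564, 0.564, -0.427]
ft_force: [0.2, 0.8, 0.0]
opening: 0.329
```

Run:
```python
from h import *
need([556.0,29.3,72],-105.7)
```

```text
t 10.3 pos [556.5  30.7  86.5] yaw -105.8 F [0.2 0.8 0. ] M [-0.01  0.06  0.03] op 0.329 j [ 0.42 -0.04 -0.26 -0.   -1.35  0.88]
turn [-0.002 -0.002 -0.002] shift [ 1.5 14.5 -0.1]
```

step_arm --pt "0 0 0 1.5 10 0 28" --pt "0 0 0 0 5 0 28" --pt "0 0 0 0 0 0 3" --pt "0 0 0 0 0 0 3" --pt "0 0 0 0 0 0 3" --squeeze 60

```text
clock: 10.8
tcp_pos: [555.7, 29.2, 69.7]
ee_rot: [-0.426, 0.564, -0.564, 0.427]
ft_force: [-0.7, -0.4, -0.9]
opening: 0.1
```

Run:
```python
from h import *
need([556.0,29.3,72],-105.7)
s=status.read_state();c=read_camera("wrist")
crop(c,"pics/w9.png",120,60,520,360,2)
```

```text
t 10.8 pos [555.7  29.2  69.7] yaw -105.8 F [-0.7 -0.4 -0.9] M [-0.14  0.23 -0.02] op 0.1 j [ 0.41 -0.03 -0.29 -0.   -1.32  0.88]
turn [-0.    -0.002 -0.001] shift [-0.2 -2.3  0.3]
```

View pics/w9.png

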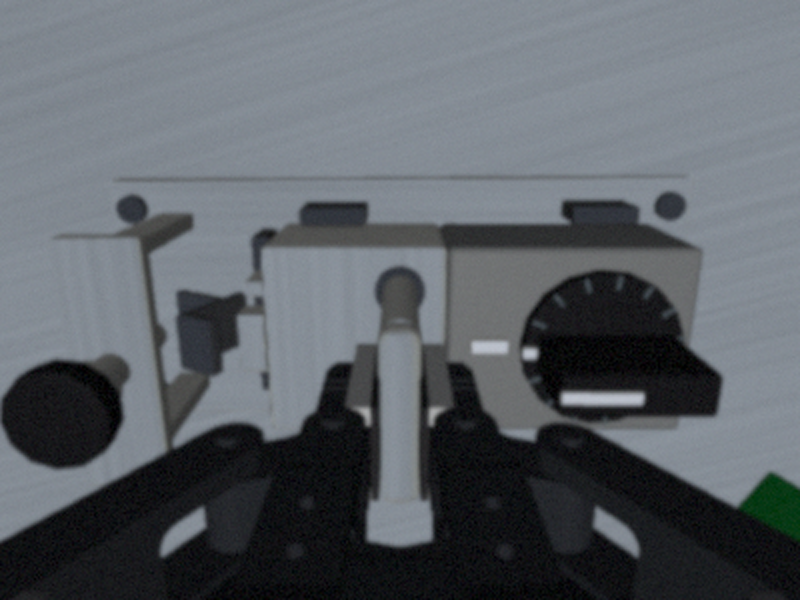

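The fingers are on the bar (400,400), the pointer is at the mark and the keeper stands off the lug. I'll pull now.

step_arm --pt "0 0 0 0 -5 0 3" --pt "0 0 0 0 -5 0 3" --pt "0 0 0 0 -5 0 3" --pt "0 0 0 0 -4 0 3" --pt "0 0 0 0 0 0 3" --squeeze 80

```text
clock: 11.35
tcp_pos: [555.7, 29.2, 91.4]
ee_rot: [-0.426, 0.564, -0.564, 0.427]
ft_force: [-1.6, -0.2, 0.2]
opening: 0.101
```

step_arm --pt "0 0 0 0 -3 0 3" --pt "0 0 0 0 -3 0 3" --pt "0 0 0 0 -1 0 3" --pt "0 0 0 0 0 0 3" --pt "0 0 0 0 0 0 3"

```text
clock: 11.85
tcp_pos: [554.3, 29.4, 95.1]
ee_rot: [-0.427, 0.565, -0.563, 0.426]
ft_force: [1.2, 0.6, -4.7]
opening: 0.098
```

Run:
```python
from h import *
need([555.7,29.2,190],-105.7)
```

```text
t 11.85 pos [554.3  29.4  95.1] yaw -105.9 F [ 1.2  0.6 -4.7] M [-0.1  -0.47  0.12] op 0.098 j [ 0.41 -0.05 -0.25 -0.   -1.37  0.88]
turn [ 0.004 -0.003 -0.001] shift [ -0.3 -94.9   1. ]
```

step_arm --pt "0 0 0 0 -6 0 3" --pt "0 0 0 0 -8 0 3" --pt "0 0 0 0 -10 0 3" --pt "0 0 0 0 -10 0 3" --pt "0 0 0 0 -10 0 3"

```text
clock: 12.35
tcp_pos: [553.1, 29.0, 140.5]
ee_rot: [-0.428, 0.566, -0.562, 0.424]
ft_force: [-1.0, -0.7, -7.1]
opening: 0.101
```

Run:
```python
from h import *
need([555.7,29.2,225],-105.7)
s=status.read_state();c=read_camera("wrist")
crop(c,"pics/w10.png",120,60,520,360,2)
```

```text
t 12.35 pos [553.1  29.  140.5] yaw -105.9 F [-1.  -0.7 -7.1] M [ 0.01 -0.09  0.03] op 0.101 j [ 0.41 -0.07 -0.18 -0.   -1.46  0.88]
turn [ 0.008 -0.003  0.001] shift [ -0.8 -84.5   1.8]
```

View pics/w10.png

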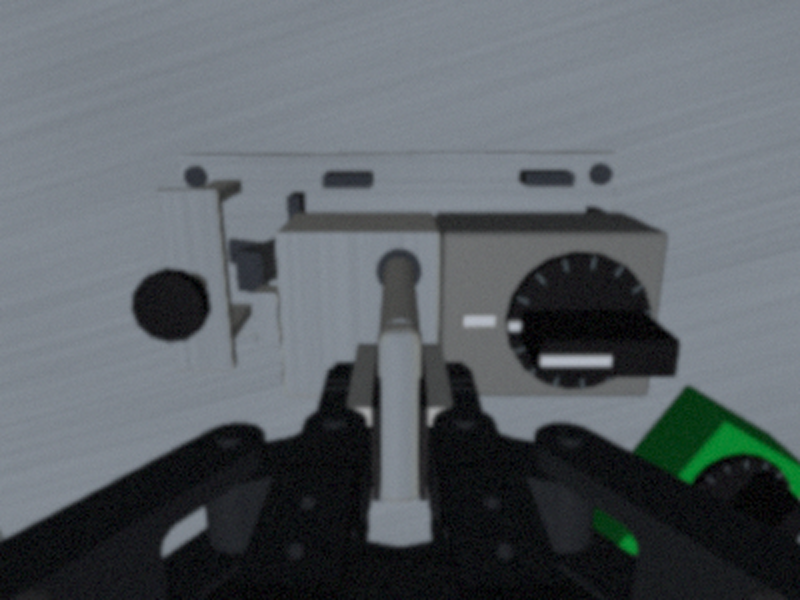

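The lock is coming out of the nest, and the 7 N load matches its weight. I'll carry on up.

step_arm --pt "0 0 0 0 -15 0 3" --pt "0 0 0 0 -20 0 3" --pt "0 0 0 0 -20 0 3" --pt "0 0 0 0 -15 0 3" --pt "0 0 0 0 -8 0 3"

```text
clock: 12.9
tcp_pos: [553.7, 29.0, 224.9]
ee_rot: [-0.427, 0.566, -0.563, 0.425]
ft_force: [0.8, 0.5, -6.5]
opening: 0.098
```

step_arm --pt "0 0 0 0 -4 0 3" --pt "0 0 0 0 0 0 3" --pt "0 0 0 0 0 0 3" --pt "0 0 0 0 0 0 3" --pt "0 0 0 0 0 0 3"

```text
clock: 13.4
tcp_pos: [553.3, 29.3, 227.5]
ee_rot: [-0.428, 0.567, -0.562, 0.424]
ft_force: [0.9, 0.6, -6.8]
opening: 0.094
```

Run:
```python
from h import *
need([555.7,29.2,225],-105.7)
s=status.read_state();c=read_camera("wrist")
crop(c,"pics/w11.png",120,60,520,360,2)
W=pts(c,s); 
for n,(u,v) in dict(locktop=(270,190),locktop2=(375,180)).items(): print(n,W[v,u])
c=read_camera("scene");crop(c,"pics/s11.png",250,130,490,260,3.3)
W=pts(c).reshape(-1,3);m=W[(abs(W[:,0]-550)<70)&(abs(W[:,1]-10)<75)&(W[:,2]>110)&(W[:,2]<260)]
print(np.histogram(m[:,2],15))
t=read_camera("top")
for cc in(c,t):
    hsv=cv2.cvtColor(cc["frame"],cv2.COLOR_RGB2HSV); mk=cv2.inRange(hsv,(105,150,60),(125,255,255)); n,l,st,ce=cv2.connectedComponentsWithStats(mk)
    for i in range(1,n):
        if st[i,4]>30 and abs(ray(cc,*ce[i],100)[1]-312)<40: print('blue',ray(cc,*ce[i],100).round(0))
```

```text
t 13.4 pos [553.3  29.3 227.5] yaw -105.9 F [ 0.9  0.6 -6.8] M [-0.07  0.01 -0.  ] op 0.094 j [ 0.41 -0.08 -0.03 -0.01 -1.62  0.88]
turn [ 0.008 -0.003  0.   ] shift [-0.6  2.5  2.3]
locktop [580.99866558  54.40930843 183.85131941]
locktop2 [568.57522693 -13.82684271 183.85358894]
(array([ 44,  90,  76,  89, 158, 672, 110,  33,  39,  80,  14,  16,  27,
        48,  45]), array([140.60278649, 148.55576863, 156.50875076, 164.46173289,
       172.41471503, 180.36769716, 188.3206793 , 196.27366143,
       204.22664357, 212.1796257 , 220.13260783, 228.08558997,
       236.0385721 , 243.99155424, 251.94453637, 259.89751851]))
blue [456. 322. 100.]
blue [602. 308. 100.]
```

View pics/w11.png

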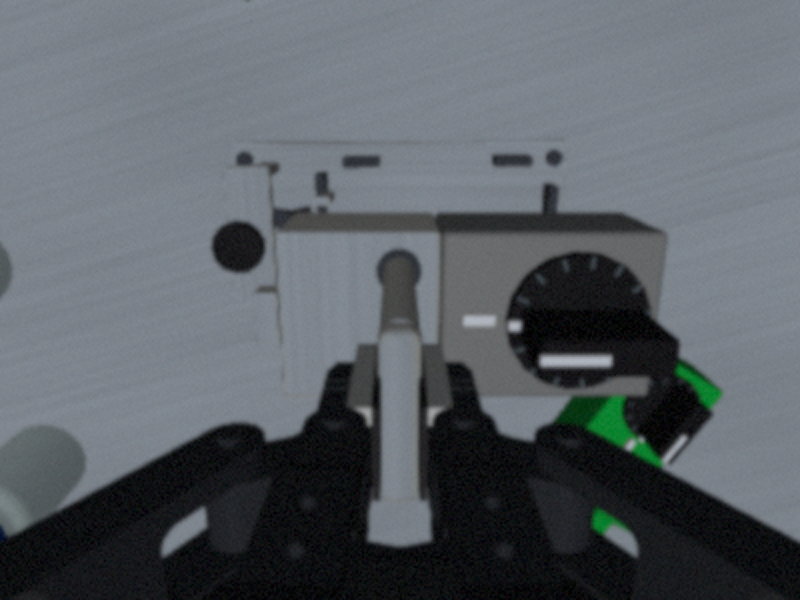

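View pics/s11.png

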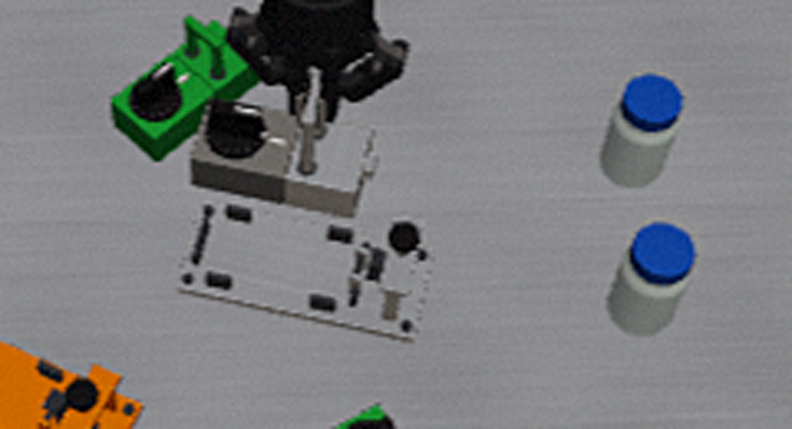

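The lock hangs level above the empty nest. Its top is at 184 mm at both ends, so the underside is at about 144 mm. The bar is about 64 mm above the lock's top, which is fully open. The bottles haven't moved.

```bash
python3 -c "
from h import *
print(job.hand_in()); need([555.7,29.2,225],-105.7)"
```

```text
the job is handed in; nothing more can be done
None
the job is handed in; nothing more can be done
```

The lock opened, and I handed the job in with it hanging by its open shackle; the hand-in reports no verdict.

- **Plunger:** I pushed it down until it stopped, 18 mm below rest, and let it spring back. The wrist picture then showed the hook clear of the lug.
- **Dial:** It started at about 0.8 rad. I turned it clockwise until the pointer stood at the mark, to within about 0.03 rad in the picture.
- **Shackle and lift:** I gripped the top bar, pulled the shackle to its stop and lifted the lock straight out of the nest.

**Last checks before hand-in, at 13.4 s:**
- **Height and level:** the lock's top was at 184 mm at both points measured, so it was level and its underside was about 144 mm above the bench.
- **Load:** the arm felt about 6.8 N, which fits the lock's weight.
- **Shackle travel:** about 22 mm, worked out from the finger height rather than seen directly.
- **Plunger and hook:** the plunger was up, and the hook showed nothing wrong, though it was partly hidden by the lock.
- **Bottles:** both were within 1 mm of their starting points.
- **Calculator:** I did not measure it again, but the arm never went near it.

No check failed. The small differences were the camera positions disagreeing by 1 to 3 mm, and the plunger push adding about 18 N of sideways force as the tool slid 2 to 3 mm on its head.

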